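# Set the kickstand of the counter slate and hold the slate upright

### The arm

A 6-joint arm with a two-finger parallel gripper is mounted at the origin on the work surface. World frame = base frame: x ahead of the robot, y to its left, z up, the work surface at z = 0. Lengths are in m, angles in rad, forces in N, time in s.
With the tool pointing down it reaches from about 0.375 to 0.925 m from the base axis. Payload 5.7 kg.
Tool frame: the origin (TCP) lies midway between the tips of the shut fingers; the grasp point (between the pads) lies behind it (env.grip_point_offset is the x of the grasp point in the tool frame, in m); x points along the fingers, z is the direction in which the jaws open and shut, and the axes are right-handed (so a half turn about x gives the same grasp; the last joint's range is limited). The gripper opens to 88 mm and grips with 3 to 60 N. Pads are 20 mm wide; open, the fingers measure 115 mm over their backs; the gripper's body (75 mm by 178 mm) begins 61 mm behind the grasp point.
Start: joints at [1.041, 0.359, 1.51, -0, 1.272, -0.115], TCP at [0.242, 0.549, 0.223] pointing down, gripper open.
Joint ranges: [-2.97, 2.97], [-1.01, 2.36], [0.21, 2.38], [-0.96, 4.11], [0.2, 2.71], [-2.98, 2.98]. Speed limits (rad/s): [2.39, 2.39, 3.14, 3.14, 3.14, 3.14].

### API

Orientations are given as a rotation vector (axis times angle).
In Python, from rig import env, imaging, spotter gives the robot as it stands.
- The arm moves only by the tool servo_tool, never from a script. Its argument "deltas" is text: rows parted by semicolons, each of 6 numbers parted by spaces: the shift along the tool's x, y, z in m, then the turn, a rotation vector about the tool's x, y, z in rad. A call has 1 to 5 rows; each row is the pose to reach, as a shift and turn from the pose commanded when the call began, along the tool's axes at that moment; what a row does not reach only later rows make up. A row lasts 1/8 s, in which the tool goes at most 62.5 mm and 10.7 degrees, less where a joint would pass 70% of its speed; a pose out of reach is approached as far as the arm can. A call with a gripper value outside its range is refused whole. "hand" is the opening in per cent of the stroke, from 0 (shut) to 100 (fully open), set as the call begins (left out, the last holds). The fingers move at their own pace and stop on an object; "grip_force" is the grip in N (left out, the last holds). Time passes only in rows, so rows that repeat a pose let the fingers close. It gives the time, the measured TCP pose, the force and the opening at its end, in the units of the state.
- env.get_obs(): the state, without advancing time (a new reading comes with each control period).
- imaging.read_camera(name): name is "scene" or "top" or "wrist"; returns the picture (480x640x3 uint8, red, green, blue); there is no depth.
- imaging.calibration(name): a dict with "fx", "fy", "cx", "cy" (pixels), "k1" (the pictures are not rectified: a ray, as slopes to the right and down, at radius r is drawn at 1 + k1 r^2 times it, then the intrinsics apply), "eye" and "orientation" of the camera in the world. Camera axes: x right, y down, z forward; pixel columns grow to the right and rows downward; lengths in m; the calibration is good to about 2 mm. A picture is of the moment at which its call begins: read the wrist's pose just before it. calibration takes no time and is no camera call; for the wrist camera it gives the pose at the moment of the call.
- env.finish_job(): hands the job in, once; it reports no verdict.
Trained networks look in the newest picture that a camera, given by its name, has taken for a name from the list of things; names that differ only in an ending like _2 or _b are one class to them, and where a whole thing is asked for, a point or a joint stands for the part that bears it (a point fixed in the world has none). Each returns a list of dicts, best first, with "confidence" (0 to 1); they miss things now and then, are a little off and sometimes report something else, mostly with a low value. They report only what shows in the picture. A call takes as long as a camera call. They do not tell look-alikes from the thing itself.
- spotter.look_for(target, camera): "extent" ([left, top, right, bottom] in pixels, round what is visible of it).
- spotter.masks_of(target, camera): "mask" (480x640 bool, what is visible of it) and "extent" ([left, top, right, bottom] in pixels, round what is visible of it).
- spotter.spot_point(target, camera): "xy" ([column, row] in pixels: a listed point, or the origin of a listed thing).
The state is a dict: "time": time; "joint_positions": joint angles; "qvel": joint speeds; "joint_efforts": joint torques, N m; "position": TCP position; "orientation": TCP orientation; "wrist_force": force on the tool from outside, world axes, zero at the start; "wrist_torque": the same for the moment, N m; "opening": finger opening in m.
Only numpy, scipy, OpenCV 4.12 (cv2) and the standard library are available. Lean on these libraries where they do the work, as an engineer would, in place of code of your own. Each camera call takes 0.05 s, during which the arm holds its last target.

### The job

The saucepan is standing where the slate board's red kickstand has to come down: slide it along the counter, without lifting or tipping it, from the white ring until it stands inside the green ring. Then flip the kickstand over its centre so that it drops fully down behind the board, and after that raise the board upright with the gripper and finish while still holding it there, since its loaded ledge tips it forward as soon as it is let go. Leave the sweet jar, the carton and the tub of sticks alone.

Things in the scene. Friction and masses are not known exactly. Their poses are not given: they have to be found in the camera images.
- board: Dark slate board, pale wood frame, 190 mm wide (its y), 190 tall (its z), 16 thick (its x), 0.9 kg, hinged on its bottom edge to a fixed steel foot. Origin: middle of the bottom edge, on the hinge line (the board's y), 20 mm above the counter. z runs up the board; x points out of its back, away from the robot. It starts leaning 0.22 rad towards the robot on a stop and falls back there if let go.
- board_top (a point): Middle of the board's top edge, 190 mm along its z. The top rail is 16 mm thick; the upper 90 mm of the board is clear on both faces: pinch it from above, or push it from the front. 1 to 3 N here raises and holds the board.
- board_ledge (a point): Middle of the ledge low on the board's front, 36 mm in front of the board and 35 mm up its z. Three jars fixed on it pull the board forward; ledge and jars reach 67 mm in front of the board and 90 mm up its z. Pushed backward the board can pass upright by 0.35 rad, but once the kickstand is down its foot meets the counter 0.02 rad past upright and props it on that side.
- kickstand (a joint): Kickstand hinge, rad, about the board's y, on the board's left (+y) side; it moves with the board. 0 = folded up (start), 0.10 rad to the front of the board's z; grows as the leg goes over the top to the back; 2.39 = fully down, on its stop. Only its weight (0.12 kg) keeps it at either end: with the board leaning at its stop, past about 0.32 it falls down by itself within about a second.
- kickstand_hinge (a point): Centre of the kickstand's hinge hub, 140 mm to the board's left (+y) of its middle and 90 mm up its z; a steel stub 18 mm thick joins it to the board's side edge, which is 95 mm from the middle.
- kickstand_tip (a point): Centre of the black rubber foot's round end, 150 mm from the hinge. The leg is a red rod 13 mm thick, its last 30 mm rubber, 18 mm thick. Folded up, the tip is about 250 mm above the counter; push it away from the robot with about 1 N. Down, the foot lands about 110 mm behind the board, in the white ring; a saucepan there blocks it.
- saucepan: Steel saucepan with fixed lid, 110 mm across, 0.45 to 0.8 kg, loose; origin at the centre of its underside, z up. Wall to 72 mm, lid top 79 mm, round black knob on its axis, 28 mm across, from 79 to 114 mm high. Straight black handle 16 mm thick along its x, 55 to 148 mm out, at 58 to 66 mm height, pointing away from the robot. It starts in the white ring.
- white_mark: White ring painted flat on the counter (150 mm across, 8 mm line), behind the board on its left side; origin at its centre.
- green_mark: Green ring painted flat on the counter (150 mm across, 8 mm line, inside 134 mm), to the left (+y) of the white one; origin at its centre. The saucepan must stand inside it.
- sweet_jar: Bystander: green glass jar with yellow cap, 72 mm across, 110 mm tall, origin at the centre of its underside.
- carton: Bystander: cardboard carton 90 x 70 x 100 mm tall, origin at the centre of its underside.
- stick_tub: Bystander: clear tub of coloured sticks, 76 mm across, 148 mm tall, origin at the centre of its underside.
Things that resemble listed ones, but are neither listed nor needed, are in the scene too. There is more than one size of the saucepan; the job needs the middle-sized.

How it is judged:
On the way, in this order (a step that is already met when the one before it is completed fails the run):
1. the saucepan stands inside the green ring (horizontal distance between saucepan and green_mark below 0.02 m and height (world z) of saucepan below 0.004 m and angle between saucepan's own z axis and vertical below 0.05 rad and linear speed of saucepan below 0.03 m/s), for 0.2 s.
2. the kickstand is fully down behind the board (value of joint kickstand above 2.3 rad), for 0.2 s.
At the end, for the whole second after the job is handed in: The saucepan stands flat inside the green ring (centres within 20 mm), the kickstand is fully down (joint above 2.3 rad), the board is upright within 0.07 rad (4 degrees) and still, and the fingers are holding it (more than 0.3 N on the board or its kickstand) (all of step 1 and value of joint kickstand above 2.3 rad and angle between board's own z axis and vertical below 0.07 rad and angular speed of board below 0.1 rad/s and contact force between the fingers and board above 0.3 N); the arm keeps its last pose, push and grip.
It fails at once if the saucepan is lifted off the counter (over 7 mm) (height (world z) of saucepan above 0.007 m).
It fails at once if the saucepan is tipped (over 0.15 rad) (angle between saucepan's own z axis and vertical above 0.15 rad).
It fails at once if the sweet jar is moved by more than 20 mm or tipped (distance of sweet_jar from where it was at the start of the episode above 0.02 m or angle between sweet_jar's own z axis and vertical above 0.2 rad).
It fails at once if the carton is moved by more than 20 mm or tipped (distance of carton from where it was at the start of the episode above 0.02 m or angle between carton's own z axis and vertical above 0.2 rad).
It fails at once if the tub of sticks is moved by more than 20 mm or tipped (distance of stick_tub from where it was at the start of the episode above 0.02 m or angle between stick_tub's own z axis and vertical above 0.2 rad).
It also fails if it takes over 66 s, if anything falls off the work surface, if the arm or the gripper's body presses on something with over 40 N, if the wrist force passes 120 N, or if a joint passes its speed limit or range.

## Working session

There is one attempt and no reset: what is moved stays moved. The work goes in short steps, Python scripts to look and compute and a tool call to move; the robot and the scene stay as the last step left them, time stands still between calls to the robot, and variables do not carry over. Pictures are saved under pics/ and viewed, and the job is handed in when it is done.

Besides the shell and the picture viewer there is one more tool, called after "Emit:" as name(argument=value, ...) on one line, values as JSON. servo_tool: Moves the arm, as the interface text tells. Its arguments: {"type":"object","properties":{"deltas":{"type":"string"},"hand":{"type":"number"},"grip_force":{"type":"number"}},"required":["deltas"]}

```bash
mkdir -p pics; ls
cat > h.py <<'E'
from rig import env, imaging, spotter
import numpy as np, cv2
from scipy.spatial.transform import Rotation as R
def snap(n,f):
    im=imaging.read_camera(n); cv2.imwrite('pics/'+f+'.png',im[:,:,::-1]); return im
def cal(n):
    c=imaging.calibration(n); o=np.array(c['orientation'],float)
    Rm=o if o.shape==(3,3) else R.from_rotvec(o).as_matrix()
    return c,Rm,np.array(c['eye'],float)
def ray(n,uv):
    c,Rm,e=cal(n); x=(uv[0]-c['cx'])/c['fx']; y=(uv[1]-c['cy'])/c['fy']
    a,b=x,y
    for _ in range(20):
        s=1+c['k1']*(a*a+b*b); a,b=x/s,y/s
    d=Rm@np.array([a,b,1]); return e,d/np.linalg.norm(d)
def onz(n,uv,z):
    e,d=ray(n,uv); return e+d*(z-e[2])/d[2]
def proj(n,p):
    c,Rm,e=cal(n); q=Rm.T@(np.array(p)-e); a,b=q[0]/q[2],q[1]/q[2]; s=1+c['k1']*(a*a+b*b)
    return np.array([c['fx']*a*s+c['cx'],c['fy']*b*s+c['cy']])
def tri(o):
    A=np.zeros((3,3));b=np.zeros(3)
    for n,uv in o:
        e,d=ray(n,uv);P=np.eye(3)-np.outer(d,d);A+=P;b+=P@e
    return np.linalg.solve(A,b)
E
python3 - <<'E'
from h import *
for n in ['scene','top','wrist']:
    snap(n,n+'0'); c=imaging.calibration(n); print(n,c)
print(env.get_obs(), env.grip_point_offset)
E
```

```text
pics
scene {'fx': 450.64522147849243, 'fy': 450.64522147849243, 'cx': 318.9298150556901, 'cy': 237.06171067701646, 'k1': -0.0965011636880575, 'eye': array([1.13285787, 0.06830339, 0.83209404]), 'orientation': array([-1.62198305, -1.89766682,  0.83395178])}
top {'fx': 545.2339530703848, 'fy': 545.2339530703848, 'cx': 321.5673707701532, 'cy': 249.0844429889928, 'k1': -0.0648266059793225, 'eye': array([ 0.3600745 , -0.06906999,  1.5088868 ]), 'orientation': array([-2.1934927 ,  2.15769423, -0.04500568])}
wrist {'fx': 347.9749392083006, 'fy': 347.9749392083006, 'cx': 323.1675893163271, 'cy': 241.98296085577334, 'k1': -0.028022009671760065, 'eye': array([0.17449558, 0.58037292, 0.38414538]), 'orientation': array([2.43272074, 1.58840089, 0.21530394])}
{'time': 0.15, 'joint_positions': array([ 1.04090206e+00,  3.59325687e-01,  1.51116958e+00, -3.45434908e-05,
        1.27252388e+00, -1.15085528e-01]), 'qvel': array([ 2.31395187e-04, -1.36915056e-03, -3.06630635e-03, -1.44491003e-03,
       -4.98732977e-05, -1.48105057e-03]), 'joint_efforts': array([ 7.42337306e-04, -5.15758216e+01, -2.71009701e+01,  6.73061097e-02,
        3.06084962e-02, -8.66610412e-05]), 'position': array([0.24154674, 0.54864553, 0.22201639]), 'orientation': array([-0.8991744 ,  1.37863923,  0.89807808]), 'wrist_force': array([-0.35598507,  0.72489287,  0.33242925]), 'wrist_torque': array([-0.00137482,  0.01060447,  0.01134072]), 'opening': 0.08777978660074912} -0.0187
```

View pics/scene0.png

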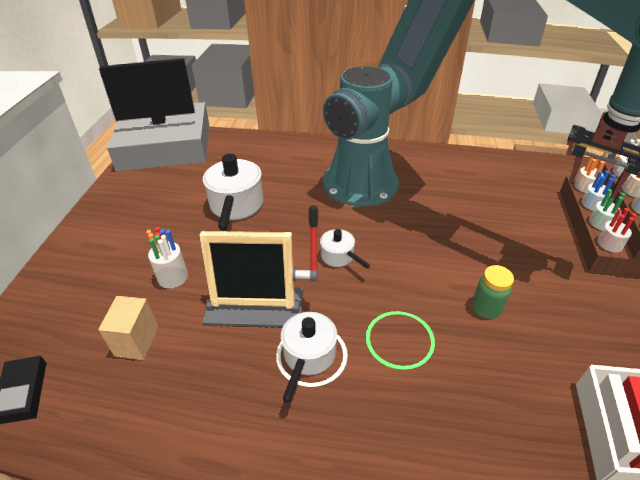

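View pics/top0.png

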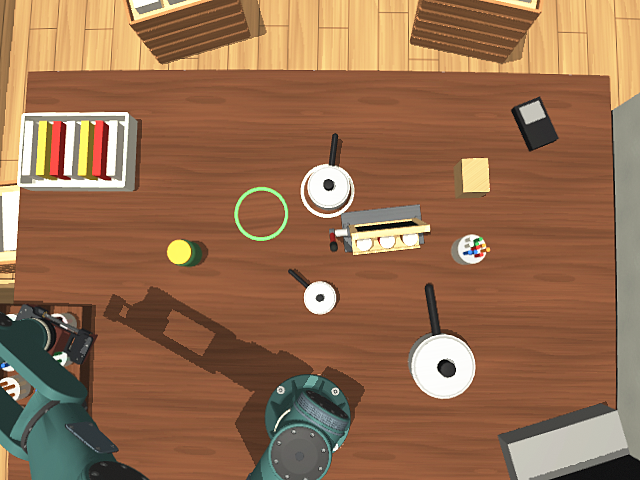

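View pics/wrist0.png

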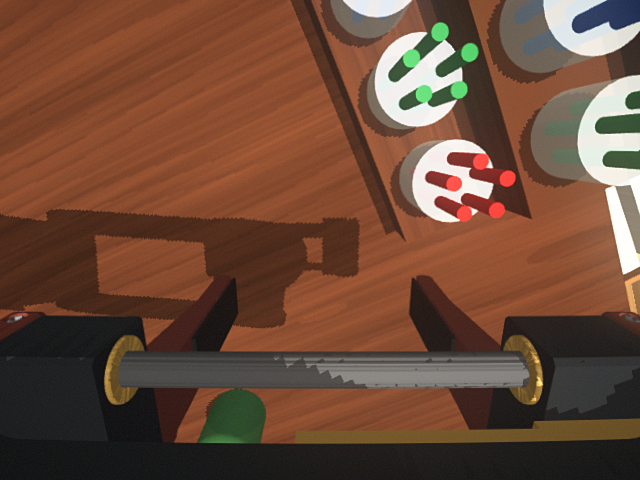

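The top view has +x up and +y left. The middle pan is in the white ring at about (328,186), the green ring is at (261,213), the leg tip is near (334,246), and the small pan sits in front of it at (320,297).

Run:
```python
from h import *
im={n:imaging.read_camera(n) for n in ['scene','top']}
# green ring
for n in im:
    a=im[n].astype(int); m=(a[...,1]>200)&(a[...,0]<180)&(a[...,2]<180)
    ys,xs=np.nonzero(m)
    P=np.array([onz(n,(x,y),0)[:2] for x,y in zip(xs,ys)],dtype=np.float32)
    A=np.c_[2*P,np.ones(len(P))]; s=np.linalg.lstsq(A,(P**2).sum(1),rcond=None)[0]
    print(n,'green',s[:2],np.sqrt(s[2]+s[0]**2+s[1]**2),len(P))
for t in ['saucepan','white_mark','green_mark','kickstand_tip','kickstand_hinge','board_top','board_ledge','board','sweet_jar','carton','stick_tub']:
    for n in im:
        r=spotter.spot_point(t,n)
        print(t,n,[(np.round(q['xy'],1).tolist(),round(q['confidence'],2), onz(n,q['xy'],0).round(3)[:2].tolist()) for q in r[:3]])
print(env.get_obs()['time'])
```

```text
scene green [0.25213662 0.07743622] 0.32870019858377975 668
top green [ 0.53495759 -0.12021004] 0.28169185751059245 423
saucepan scene [([237.1, 206.1], 0.85, [0.166, -0.345]), ([306.8, 354.5], 0.82, [0.624, -0.053]), ([335.4, 256.5], 0.79, [0.327, -0.032])]
saucepan top [([323.0, 292.9], 0.67, [0.339, -0.037]), ([435.7, 357.8], 0.65, [0.166, -0.348]), ([325.1, 191.6], 0.57, [0.621, -0.038])]
white_mark scene []
white_mark top []
green_mark scene [([400.1, 338.9], 0.87, [0.555, 0.141]), ([311.9, 352.9], 0.66, [0.619, -0.043])]
green_mark top [([261.2, 214.9], 0.87, [0.553, 0.14])]
kickstand_tip scene [([313.7, 208.4], 0.84, [0.144, -0.121])]
kickstand_tip top [([333.9, 245.2], 0.55, [0.471, -0.065])]
kickstand_hinge scene [([313.2, 275.1], 0.59, [0.399, -0.078]), ([136.0, 343.2], 0.48, [0.659, -0.431]), ([485.6, 307.4], 0.35, [0.44, 0.336])]
kickstand_hinge top [([331.9, 234.6], 0.49, [0.501, -0.059])]
board_top scene [([244.9, 232.3], 0.76, [0.272, -0.29]), ([307.7, 353.7], 0.59, [0.622, -0.051])]
board_top top [([391.4, 228.4], 0.68, [0.52, -0.224])]
board_ledge scene [([253.3, 281.3], 0.79, [0.441, -0.22]), ([309.1, 351.8], 0.57, [0.617, -0.049])]
board_ledge top [([384.4, 237.9], 0.67, [0.494, -0.204])]
board scene [([249.1, 303.6], 0.63, [0.51, -0.211])]
board top [([378.1, 224.6], 0.79, [0.53, -0.187])]
sweet_jar scene [([486.3, 308.4], 0.59, [0.443, 0.338])]
sweet_jar top [([191.7, 255.2], 0.72, [0.437, 0.333])]
carton scene [([135.0, 339.0], 0.65, [0.649, -0.438])]
carton top [([468.5, 179.0], 0.77, [0.663, -0.438])]
stick_tub scene [([172.1, 277.8], 0.77, [0.462, -0.425])]
stick_tub top [([464.4, 251.6], 0.6, [0.459, -0.426])]
1.35
```

Run:
```python
import cv2
a=cv2.imread('pics/top0.png')[120:320,200:500]; cv2.imwrite('pics/tc.png',cv2.resize(a,(800,533),interpolation=cv2.INTER_CUBIC))
a=cv2.imread('pics/scene0.png')[190:420,190:450]; cv2.imwrite('pics/sc.png',cv2.resize(a,(678,600),interpolation=cv2.INTER_CUBIC))
```

```text
(no output)
```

View pics/tc.png

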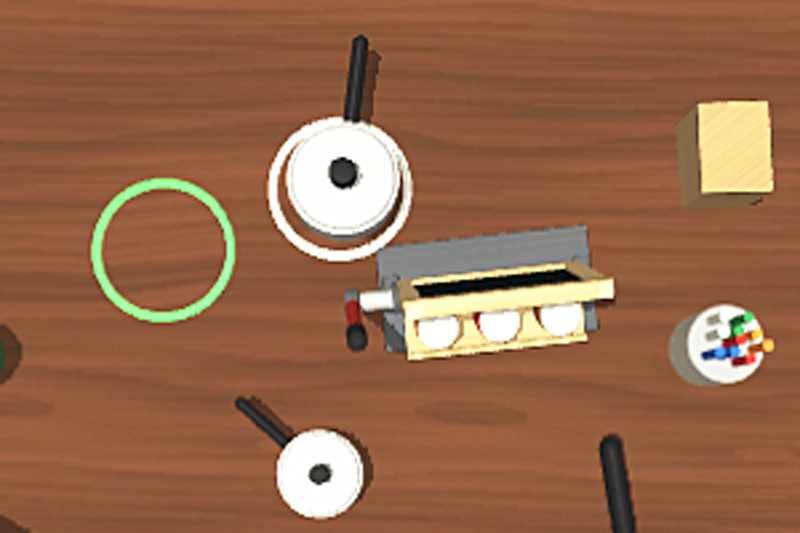

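View pics/sc.png

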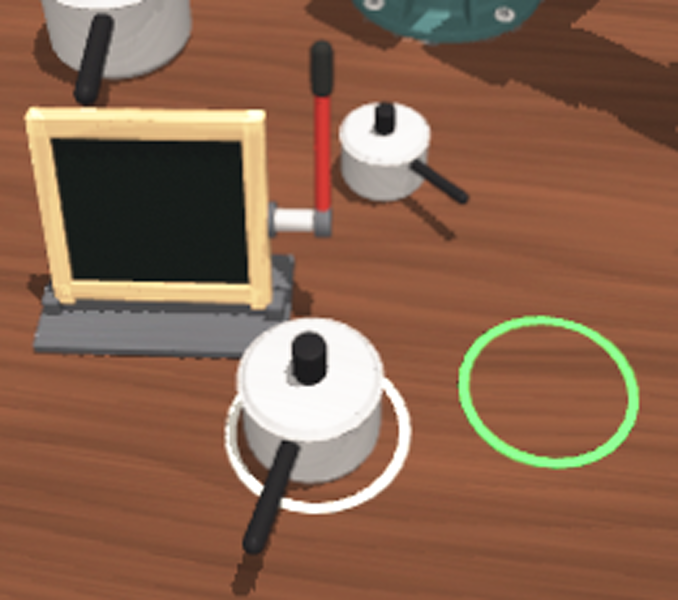

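```bash
cat >> h.py <<'E'
def T(u,v): return ('top',(200+u*300/800,120+v*200/533))
def S(u,v): return ('scene',(190+u*260/678,190+v*230/600))
E
python3 - <<'E'
from h import *
k1,k2=T(343,172),S(310,341)
print('knob',onz(*k1,.114),onz(*k2,.114),tri([k1,k2]))
print('tip',tri([('top',(333.9,245.2)),('scene',(313.7,208.4))]), tri([T(357,336),S(321,47)]))
print('hinge',tri([('top',(331.9,234.6)),('scene',(313.2,275.1))]))
print('top L,R',tri([T(403,305),S(262,113)]),tri([T(612,288),S(30,113)]))
print('white',onz(*T(340,188),0),onz(*S(318,432),0),'green',onz(*T(164,250),0),onz(*S(549,391),0))
o=env.get_obs(); M=R.from_rotvec(o['orientation']).as_matrix(); print(M.round(3))
a=imaging.calibration('wrist'); print(M.T@(a['eye']-o['position']))
# circle fit green
for n in ['scene','top']:
    a=cv2.imread(f'pics/{n}0.png')[:,:,::-1].astype(int); m=((a[...,1]>180)&(a[...,0]<170)&(a[...,2]<170)).astype(np.uint8)
    k,l,st,c=cv2.connectedComponentsWithStats(m); i=1+st[1:,4].argmax(); ys,xs=np.nonzero(l==i)
    P=np.array([onz(n,(x,y),0)[:2] for x,y in zip(xs,ys)]); A=np.c_[2*P,np.ones(len(P))]; s=np.linalg.lstsq(A,(P**2).sum(1),rcond=None)[0]
    print(n,s[:2],np.sqrt(s[2]+s[0]**2+s[1]**2),len(P))
E
```

```text
knob [ 0.61989497 -0.04893763  0.114     ] [ 0.61847198 -0.04600805  0.114     ] [ 0.61941714 -0.04740782  0.11493793]
tip [ 0.45181393 -0.06373527  0.25876799] [ 0.44997158 -0.06448602  0.25817589]
hinge [ 0.49094363 -0.05957677  0.1042536 ]
top L,R [ 0.4818132  -0.10579858  0.21287418] [ 0.50041993 -0.29269496  0.20462814]
white [ 0.62410608 -0.04442273  0.        ] [ 0.62519253 -0.0416606   0.        ] green [0.55608414 0.1390709  0.        ] [0.55770664 0.14234831 0.        ]
[[-0.    -0.915  0.403]
 [-0.     0.403  0.915]
 [-1.     0.    -0.   ]]
[-0.16212985  0.07418214  0.0017611 ]
scene [0.55396145 0.14060949] 0.07105020660243999 711
top [0.55704184 0.14106887] 0.07099527169682007 306
```

Emit:
servo_tool(deltas="0 -0.5856 -0.3932 -0.415 0 0; 0 -0.5856 -0.3932 -0.415 0 0; 0 -0.5856 -0.3932 -0.415 0 0; 0 -0.5856 -0.3932 -0.415 0 0; 0 -0.5856 -0.3932 -0.415 0 0", hand=80)

```text
time: 1.98
position: [0.4068, 0.2891, 0.2229]
orientation: [-1.21, 1.208, 1.209]
wrist_force: [0.2, -0.7, 0.1]
opening: 0.0703
```

```bash
cat >> h.py <<'E'
def to(p,rv=None,Mt=None):
    o=env.get_obs(); M=R.from_rotvec(o['orientation']).as_matrix()
    s=M.T@(np.array(p)-o['position'])
    w=R.from_matrix(M.T@Mt).as_rotvec() if Mt is not None else np.zeros(3)
    print('t',o['time'],'pos',o['position'].round(4),'delta',np.r_[s,w].round(4), 'F',o['wrist_force'].round(2),'open',round(o['opening'],4))
def down(yaw): # tool down, tool z = world dir at yaw
    z=np.array([np.cos(yaw),np.sin(yaw),0]);x=np.array([0,0,-1.]);return np.c_[x,np.cross(z,x),z]
E
python3 -c "
from h import *
to((.619,-.0475,.20),Mt=down(np.pi/2))"
```

```text
t 1.975 pos [0.4068 0.2891 0.2229] delta [ 2.300e-02 -2.120e-01 -3.367e-01  5.000e-04  3.000e-04  8.000e-04] F [ 0.21 -0.72  0.1 ] open 0.0703
```

Emit:
servo_tool(deltas="0.02 -0.212 -0.334 0 0 0; 0.02 -0.212 -0.334 0 0 0; 0.02 -0.212 -0.334 0 0 0; 0.02 -0.212 -0.334 0 0 0; 0.02 -0.212 -0.334 0 0 0")

```text
time: 2.6
position: [0.5742, 0.0253, 0.207]
orientation: [-1.209, 1.209, 1.209]
wrist_force: [0.1, 1.1, 0.0]
opening: 0.0698
```

```bash
python3 -c "
from h import *
to((.619,-.0475,.20),Mt=down(np.pi/2))"
```

```text
t 2.6 pos [0.5742 0.0253 0.207 ] delta [ 0.007  -0.0448 -0.0728 -0.0001  0.0001  0.0006] F [0.14 1.1  0.  ] open 0.0698
```

Emit:
servo_tool(deltas="0.006 -0.042 -0.068 0 0 0; 0.006 -0.042 -0.068 0 0 0; 0.006 -0.042 -0.068 0 0 0; 0.006 -0.042 -0.068 0 0 0")

```text
time: 3.1
position: [0.6141, -0.0392, 0.2009]
orientation: [-1.209, 1.209, 1.211]
wrist_force: [0.1, -0.0, 0.1]
opening: 0.0702
```

```bash
python3 -c "
from h import *
to((.619,-.0475,.20),Mt=down(np.pi/2)); snap('wrist','w1'); snap('top','t1')
for z in (.114,): print(proj('wrist',(.619,-.0475,z)), proj('wrist',(.619,-.0615,z)))"
```

```text
t 3.1 pos [ 0.6141 -0.0392  0.2009] delta [ 0.0009 -0.0049 -0.0083  0.0011  0.0008 -0.001 ] F [ 0.11 -0.02  0.08] open 0.0702
[309.21451717 253.1223564 ] [290.56346668 253.07460248]
```

View pics/w1.png

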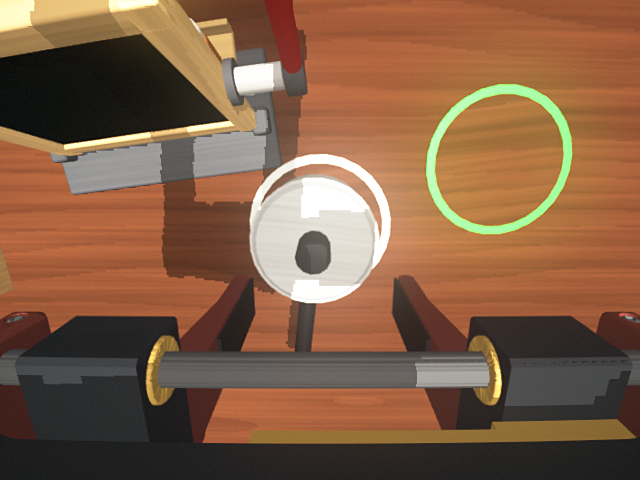

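Emit:
servo_tool(deltas="0.05 -0.004 -0.005 0 0 0; 0.09 -0.005 -0.006 0 0 0; 0.114 -0.005 -0.006 0 0 0; 0.114 -0.005 -0.006 0 0 0; 0.114 -0.005 -0.006 0 0 0")

```text
time: 3.82
position: [0.6207, -0.0461, 0.0881]
orientation: [-1.211, 1.208, 1.209]
wrist_force: [0.3, -0.6, 0.4]
opening: 0.0702
```

Emit:
servo_tool(deltas="0 0 0 0 0 0; 0 0 0 0 0 0; 0 0 0 0 0 0; 0 0 0 0 0 0; 0 0 0 0 0 0", hand=0, grip_force=8)

```text
time: 4.45
position: [0.6201, -0.0471, 0.0869]
orientation: [-1.21, 1.21, 1.209]
wrist_force: [-0.1, -1.6, 1.1]
opening: 0.0278
```

```bash
python3 -c "
from h import *
to((.556,.141,.086),Mt=down(np.pi/2)); snap('wrist','w2')"
```

```text
t 4.45 pos [ 0.6201 -0.0471  0.0869] delta [ 0.0008  0.0641  0.1881  0.0003 -0.0006 -0.    ] F [-0.15 -1.58  1.09] open 0.0278
```

View pics/w2.png

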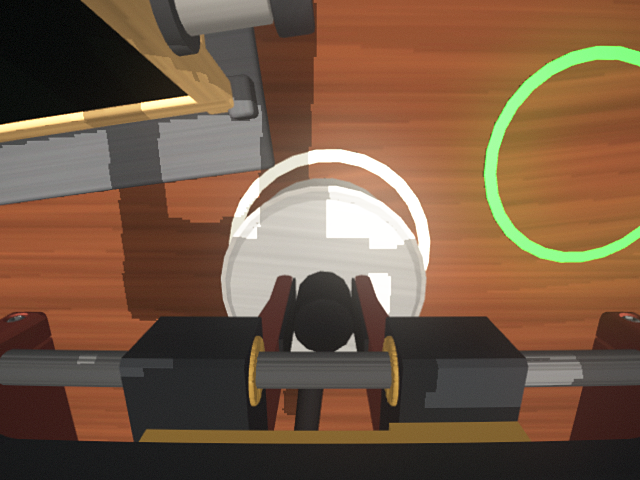

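Emit:
servo_tool(deltas="0 0.004 0.013 0 0 0; 0 0.012 0.035 0 0 0; 0 0.02 0.06 0 0 0; 0 0.029 0.085 0 0 0; 0 0.037 0.11 0 0 0", grip_force=14)

```text
time: 5.12
position: [0.5827, 0.0643, 0.0871]
orientation: [-1.211, 1.209, 1.209]
wrist_force: [1.5, -4.1, -0.3]
opening: 0.028
```

```bash
python3 -c "
from h import *
to((.556,.141,.086),Mt=down(np.pi/2))"
```

```text
t 5.125 pos [0.5827 0.0643 0.0871] delta [ 0.0011  0.0267  0.0767  0.0007 -0.0008  0.0006] F [ 1.51 -4.08 -0.34] open 0.028
```

Emit:
servo_tool(deltas="0 0.007 0.022 0 0 0; 0 0.015 0.044 0 0 0; 0 0.022 0.064 0 0 0; 0 0.026 0.076 0 0 0; 0 0.026 0.076 0 0 0")

```text
time: 5.75
position: [0.5557, 0.1414, 0.0868]
orientation: [-1.207, 1.209, 1.212]
wrist_force: [-2.6, 5.6, 4.6]
opening: 0.0279
```

```bash
python3 -c "
from h import *
to((.556,.141,.086),Mt=down(np.pi/2)); snap('scene','s3');snap('top','t3')"
```

```text
t 5.75 pos [0.5557 0.1414 0.0868] delta [ 0.0008 -0.0003 -0.0004  0.0007  0.0022 -0.0019] F [-2.62  5.62  4.63] open 0.0279
```

View pics/s3.png

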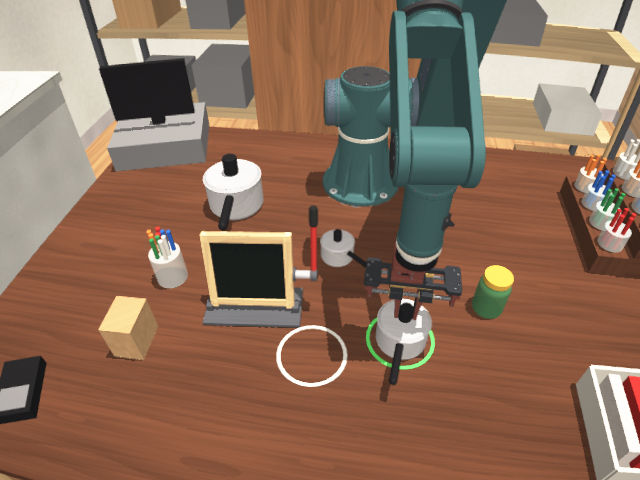

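The pan is now in the green ring, around (403,340). Next I'll release it and go up.

Emit:
servo_tool(deltas="0 0 0 0 0 0; 0 0 0 0 0 0; 0 0 0 0 0 0; 0 0 0 0 0 0", hand=60)

```text
time: 6.35
position: [0.5572, 0.1389, 0.0868]
orientation: [-1.209, 1.209, 1.209]
wrist_force: [-1.0, -0.2, 0.1]
opening: 0.0527
```

Emit:
servo_tool(deltas="-0.03 0 0 0 0 0; -0.08 0 0 0 0 0; -0.14 0 0 0 0 0; -0.2 0 0 0 0 0; -0.2 0 0 0 0 0")

```text
time: 6.98
position: [0.5604, 0.1396, 0.2926]
orientation: [-1.213, 1.2, 1.202]
wrist_force: [0.2, -0.1, -0.8]
opening: 0.0525
```

```bash
python3 -c "
from h import *
to((.40,-.065,.29),Mt=down(np.pi/2+.1)); snap('scene','s4');snap('top','t4');snap('wrist','w4')"
```

```text
t 6.975 pos [0.5604 0.1396 0.2926] delta [ 0.0006  0.1605 -0.2046 -0.0999  0.0006  0.0108] F [ 0.22 -0.1  -0.78] open 0.0525
```

View pics/w4.png

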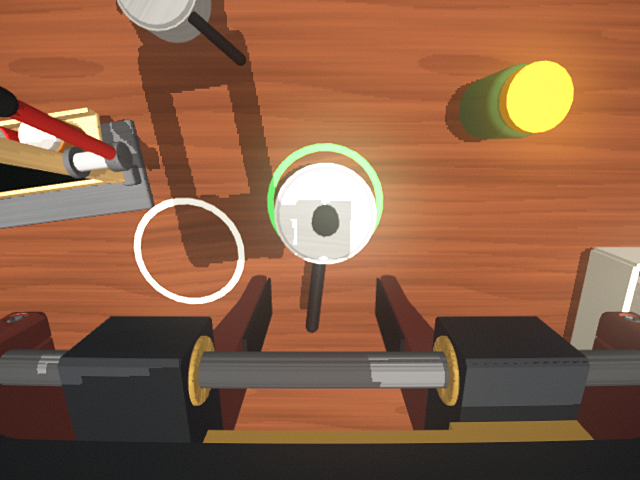

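View pics/t4.png

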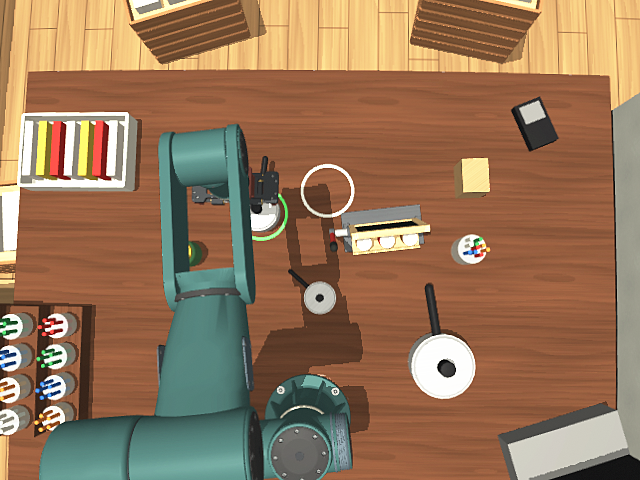

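Emit:
servo_tool(deltas="-0.02 0.06 -0.02 -0.1 0 0; -0.02 0.11 -0.06 -0.1 0 0; -0.02 0.161 -0.1 -0.1 0 0; -0.02 0.161 -0.16 -0.1 0 0; -0.02 0.161 -0.205 -0.1 0 0", hand=0)

```text
time: 7.75
position: [0.3939, -0.0669, 0.3052]
orientation: [-1.28, 1.162, 1.285]
wrist_force: [0.9, 0.2, -0.2]
opening: 0.0062
```

```bash
python3 -c "
from h import *
to((.40,-.065,.24),Mt=down(np.pi/2+.1)); snap('wrist','w5')
print(proj('wrist',(.451,-.064,.2585)))
for z in (.24,.25,.26): print(z)"
```

```text
t 7.75 pos [ 0.3939 -0.0669  0.3052] delta [ 0.0652 -0.0065  0.0012  0.0001  0.0011 -0.003 ] F [ 0.89  0.15 -0.22] open 0.0062
[324.05282141 343.92698581]
0.24
0.25
0.26
```

View pics/w5.png

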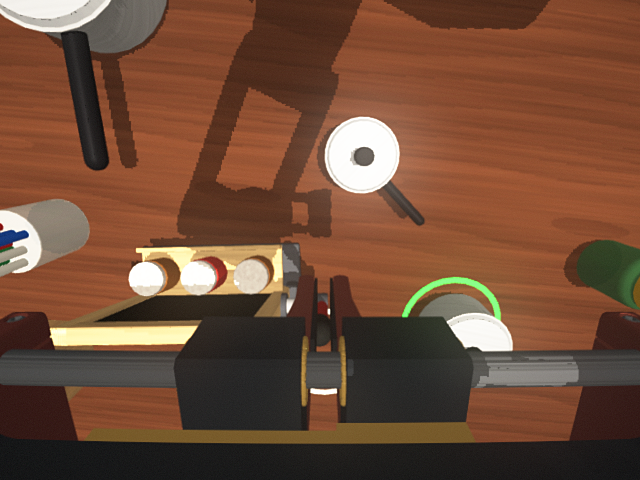

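Emit:
servo_tool(deltas="0.04 0.002 0.001 0 0 0; 0.07 0.002 0.001 0 0 0; 0.07 0.002 0.001 0 0 0; 0.07 -0.02 0.001 0 0 0; 0.07 -0.03 0.001 0 0 0")

```text
time: 8.43
position: [0.429, -0.062, 0.2381]
orientation: [-1.285, 1.158, 1.28]
wrist_force: [-0.3, -0.2, -0.1]
opening: 0.0004
```

```bash
python3 -c "
from h import *
to((.43,-.06,.235),Mt=down(np.pi/2+.1)); a=snap('scene','s6')
cv2.imwrite('pics/s6c.png',cv2.resize(a[150:400,150:470,::-1],(768,600)))"
```

```text
t 8.425 pos [ 0.429  -0.062   0.2381] delta [ 0.0031 -0.0012  0.0018  0.0008 -0.0012  0.0029] F [-0.35 -0.16 -0.1 ] open 0.0004
```

View pics/s6c.png

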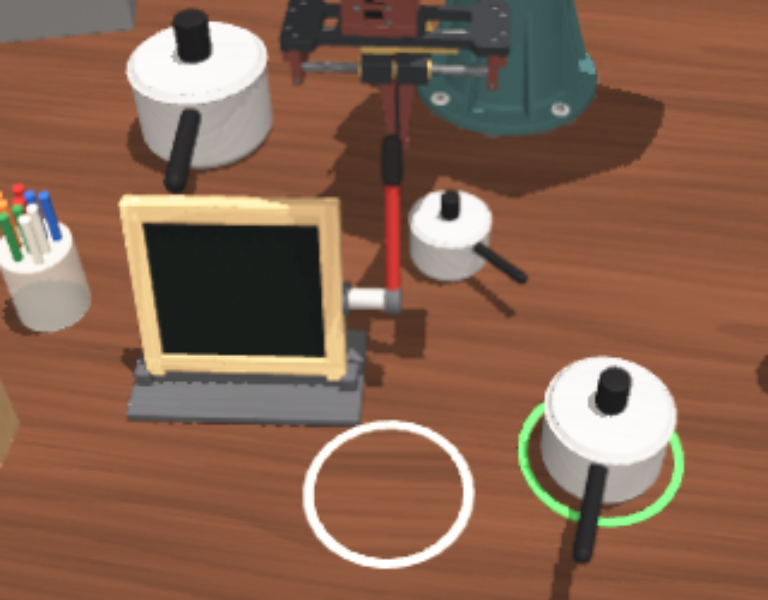

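Emit:
servo_tool(deltas="0 -0.018 0 0 0 0; 0 -0.036 0 0 0 0; 0 -0.054 0 0 0 0; 0 -0.072 0 0 0 0; 0 -0.09 0 0 0 0")

```text
time: 9.1
position: [0.5168, -0.0527, 0.2368]
orientation: [-1.283, 1.16, 1.283]
wrist_force: [-0.4, 0.1, 0.3]
opening: 0.0007
```

```bash
python3 -c "
from h import *
print('knob',onz('scene',(150+614/2.4,150+375/2.4),.114))
to((.43,-.06,.235),Mt=down(np.pi/2+.1)); a=snap('scene','s7')
cv2.imwrite('pics/s7c.png',cv2.resize(a[150:400,150:470,::-1],(768,600)))"
```

```text
knob [0.55477608 0.13985014 0.114     ]
t 9.1 pos [ 0.5168 -0.0527  0.2368] delta [ 0.0018  0.0871  0.0014  0.0003 -0.0001 -0.    ] F [-0.37  0.05  0.31] open 0.0007
```

View pics/s7c.png

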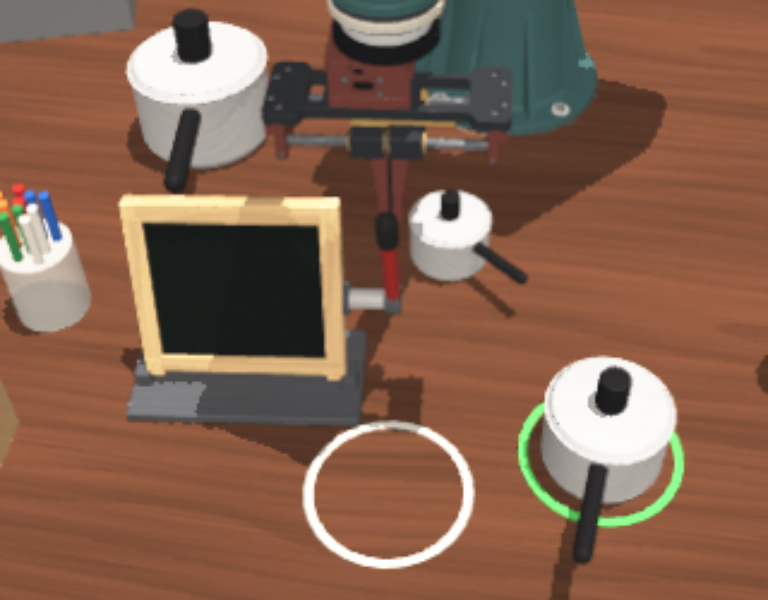

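The leg is past vertical. I'll push a little further and then hold.

Emit:
servo_tool(deltas="0 -0.02 0 0 0 0; 0 -0.035 0 0 0 0; 0 -0.035 0 0 0 0; 0 -0.035 0 0 0 0; 0 -0.035 0 0 0 0")

```text
time: 9.78
position: [0.5496, -0.0493, 0.2369]
orientation: [-1.282, 1.161, 1.283]
wrist_force: [-0.7, -0.3, 0.1]
opening: 0.0004
```

```bash
python3 -c "
from h import *
to((.43,-.06,.235),Mt=down(np.pi/2+.1)); a=snap('scene','s8')
cv2.imwrite('pics/s8c.png',cv2.resize(a[150:400,150:470,::-1],(768,600)))"
```

```text
t 9.775 pos [ 0.5496 -0.0493  0.2369] delta [ 2.0e-03  1.2e-01  1.3e-03  1.0e-04  0.0e+00 -5.0e-04] F [-0.74 -0.3   0.13] open 0.0004
```

View pics/s8c.png

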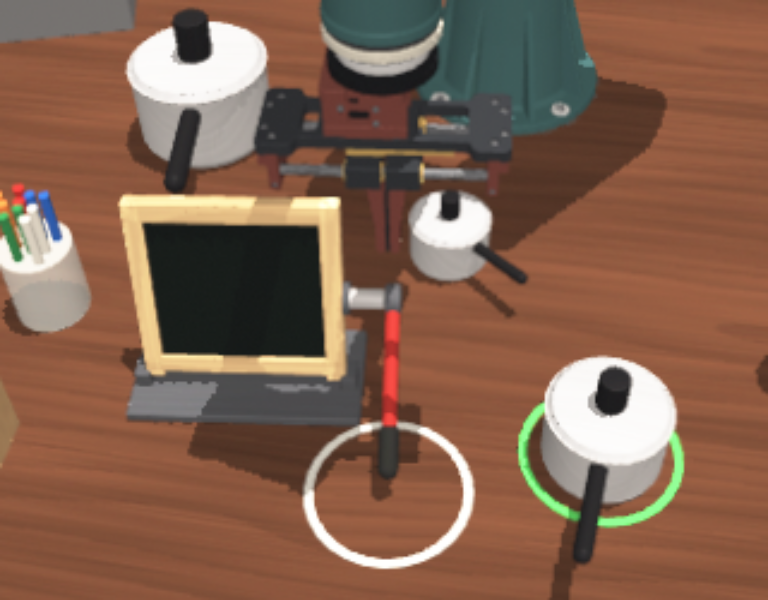

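Emit:
servo_tool(deltas="-0.05 0.02 0 0 0 0; -0.065 0.07 0 0 0 0; -0.065 0.12 -0.03 0 0 0; -0.065 0.145 -0.08 0 0 0; -0.065 0.145 -0.12 0 0 0")

```text
time: 10.45
position: [0.4159, -0.1842, 0.3026]
orientation: [-1.283, 1.161, 1.281]
wrist_force: [1.2, -0.4, 0.1]
opening: 0.0004
```

```bash
python3 -c "
from h import *
to((.42,-.206,.168),Mt=down(np.pi/2+.1)); a=snap('scene','s9')
cv2.imwrite('pics/s9c.png',cv2.resize(a[150:400,150:470,::-1],(768,600)))"
```

```text
t 10.45 pos [ 0.4159 -0.1842  0.3026] delta [ 0.1346 -0.0019 -0.022  -0.0008 -0.0008  0.0004] F [ 1.17 -0.4   0.12] open 0.0004
```

View pics/s9c.png

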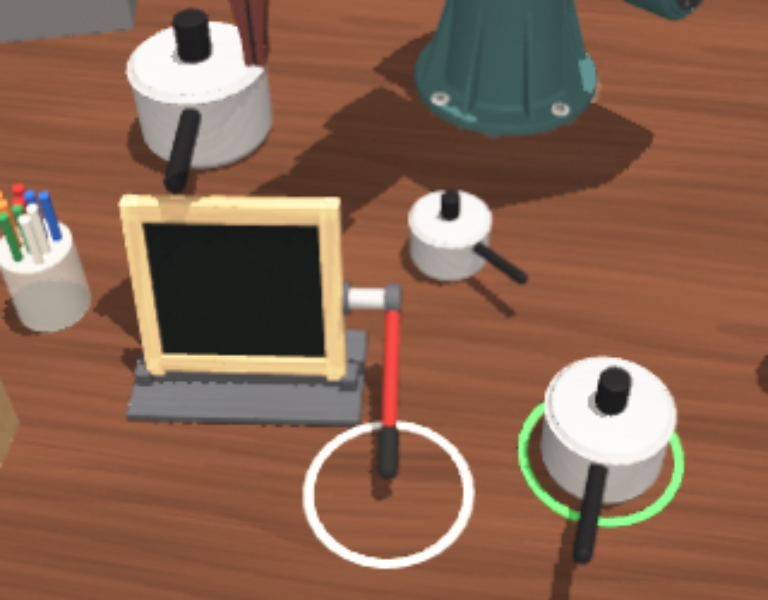

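Emit:
servo_tool(deltas="0.05 0 -0.02 0 0 0; 0.1 0 -0.02 0 0 0; 0.132 0 -0.02 0 0 0; 0.132 -0.01 -0.02 0 0 0; 0.132 -0.03 -0.02 0 0 0")

```text
time: 11.12
position: [0.4513, -0.2004, 0.1713]
orientation: [-1.284, 1.16, 1.281]
wrist_force: [0.2, -1.3, 1.4]
opening: 0.0004
```

```bash
python3 -c "
from h import *
to((.53,-.195,.168),Mt=down(np.pi/2+.1)); a=snap('scene','s10')
cv2.imwrite('pics/s10c.png',cv2.resize(a[150:400,150:470,::-1],(768,600)));a=snap('top','t10');cv2.imwrite('pics/t10c.png',cv2.resize(a[120:320,200:500,::-1],(800,533)))"
```

```text
t 11.125 pos [ 0.4513 -0.2004  0.1713] delta [ 0.0034 -0.0788 -0.0025 -0.0005 -0.0011  0.0014] F [ 0.21 -1.29  1.36] open 0.0004
```

View pics/t10c.png

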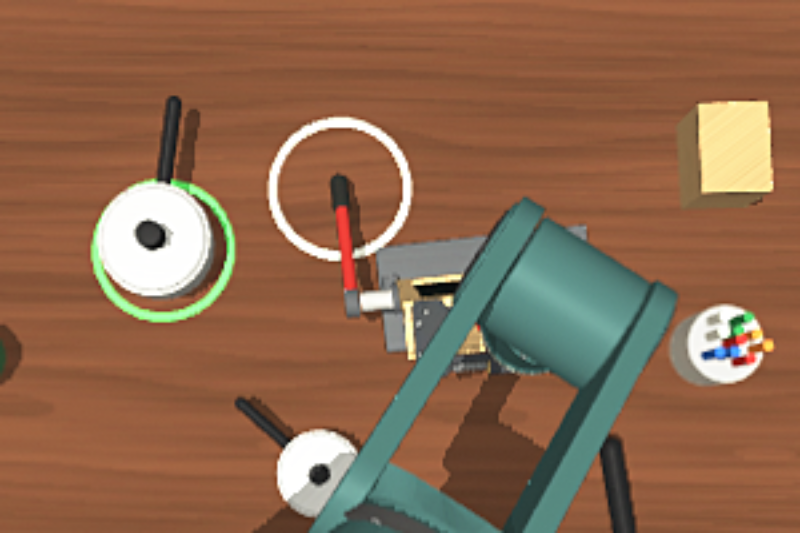

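View pics/s10c.png

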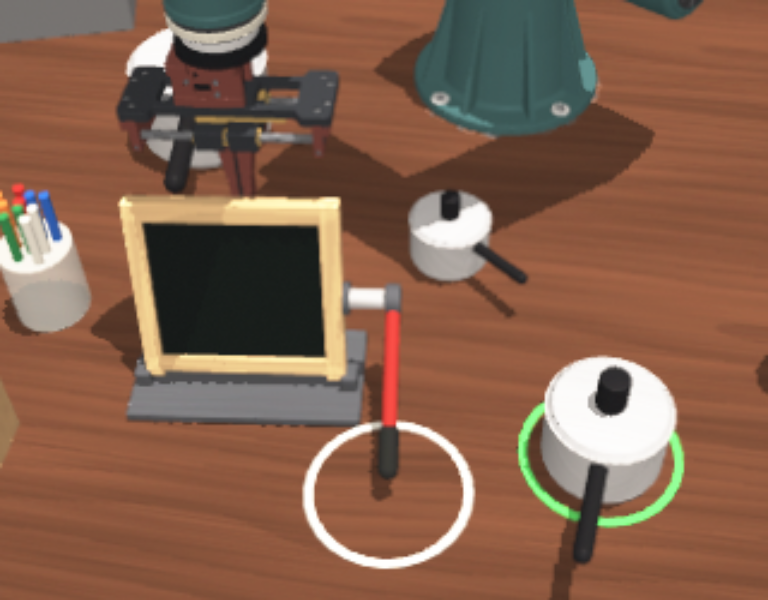

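Emit:
servo_tool(deltas="0.002 -0.008 0 0 0 0; 0.002 -0.016 0 0 0 0; 0.002 -0.024 0 0 0 0; 0.002 -0.032 0 0 0 0; 0.002 -0.04 0 0 0 0")

```text
time: 11.85
position: [0.4899, -0.196, 0.1679]
orientation: [-1.282, 1.16, 1.283]
wrist_force: [-1.0, 0.0, 1.4]
opening: 0.0003
```

```bash
python3 -c "
from h import *
to((.53,-.195,.168),Mt=down(np.pi/2+.1)); a=snap('scene','s11')
cv2.imwrite('pics/s11c.png',cv2.resize(a[150:400,150:470,::-1],(768,600)))"
```

```text
t 11.85 pos [ 0.4899 -0.196   0.1679] delta [-0.0001 -0.04   -0.003   0.0001  0.0001 -0.0005] F [-0.96  0.03  1.37] open 0.0003
```

View pics/s11c.png

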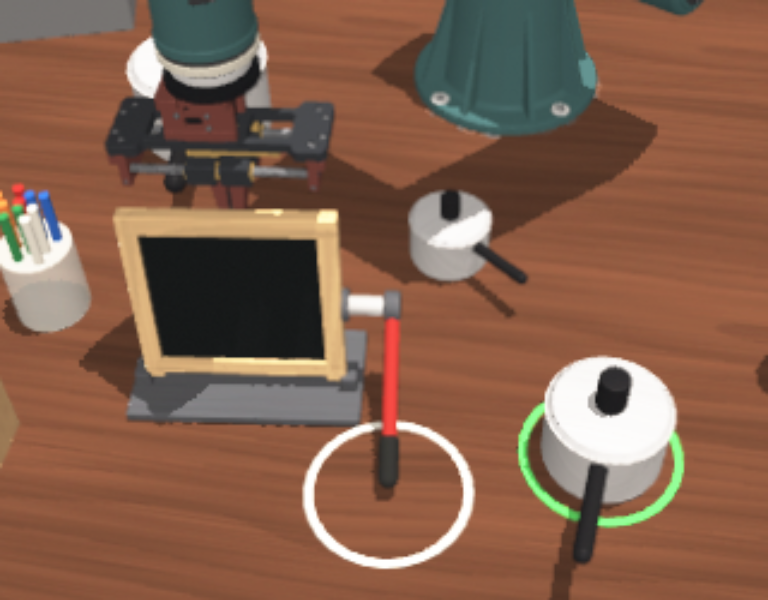

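The board is rising, so I'll continue in small steps until the prop meets the counter.

Emit:
servo_tool(deltas="0 -0.005 0 0 0 0; 0 -0.01 0 0 0 0; 0 -0.014 0 0 0 0; 0 -0.017 0 0 0 0; 0 -0.017 0 0 0 0")

```text
time: 12.52
position: [0.5068, -0.1944, 0.1679]
orientation: [-1.283, 1.16, 1.283]
wrist_force: [-1.6, 0.3, 0.9]
opening: 0.0004
```

```bash
python3 -c "
from h import *
to((.53,-.195,.168),Mt=down(np.pi/2+.1)); a=snap('scene','s12')
cv2.imwrite('pics/s12c.png',cv2.resize(a[150:400,150:470,::-1],(768,600)))"
```

```text
t 12.525 pos [ 0.5068 -0.1944  0.1679] delta [-0.0001 -0.0231 -0.0029  0.0004 -0.0001  0.0001] F [-1.62  0.27  0.86] open 0.0004
```

View pics/s12c.png

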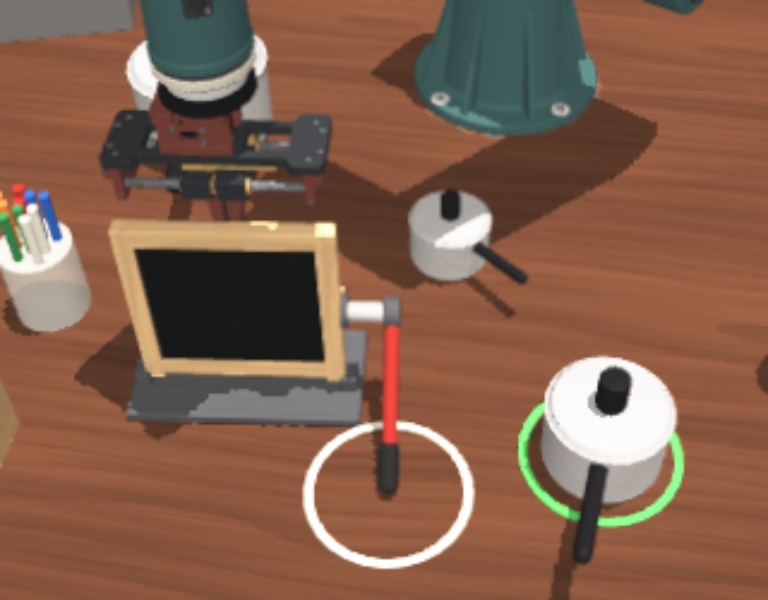

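Emit:
servo_tool(deltas="0 -0.003 0 0 0 0; 0 -0.006 0 0 0 0; 0 -0.006 0 0 0 0; 0 -0.006 0 0 0 0")

```text
time: 13.08
position: [0.5125, -0.1938, 0.1679]
orientation: [-1.283, 1.16, 1.283]
wrist_force: [-1.5, 0.1, 0.8]
opening: 0.0002
```

Emit:
servo_tool(deltas="0 -0.003 0 0 0 0; 0 -0.003 0 0 0 0; 0 -0.003 0 0 0 0")

```text
time: 13.45
position: [0.5155, -0.1935, 0.1679]
orientation: [-1.283, 1.16, 1.283]
wrist_force: [-1.0, 0.4, 0.2]
opening: 0.0006
```

Emit:
servo_tool(deltas="0 -0.003 0 0 0 0; 0 -0.003 0 0 0 0; 0 -0.003 0 0 0 0")

```text
time: 13.82
position: [0.5186, -0.1932, 0.1679]
orientation: [-1.283, 1.16, 1.283]
wrist_force: [-1.2, -0.3, 0.8]
opening: 0.0009
```

```bash
python3 -c "
from h import *
a=snap('scene','s13');b=snap('top','t13')
cv2.imwrite('pics/s13c.png',cv2.resize(a[220:380,180:380,::-1],(750,600),interpolation=cv2.INTER_CUBIC))
cv2.imwrite('pics/t13c.png',cv2.resize(b[170:270,310:450,::-1],(800,571),interpolation=cv2.INTER_CUBIC))"
```

View pics/s13c.png

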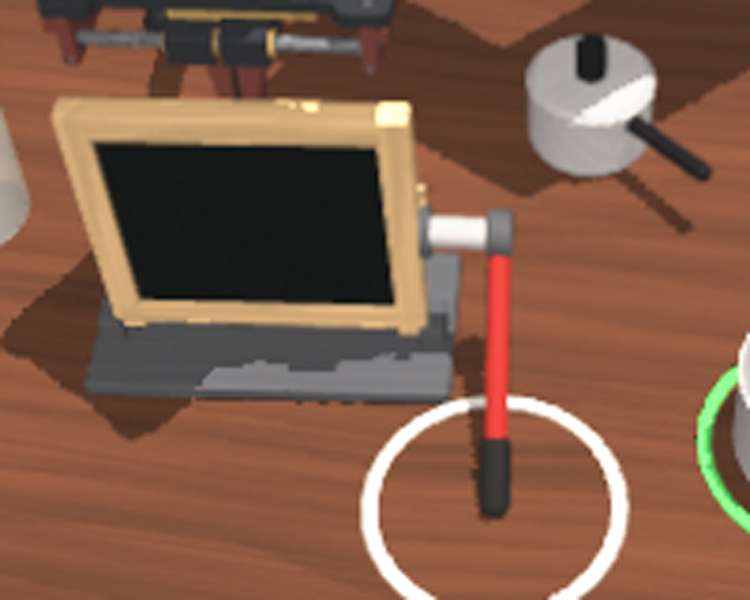

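View pics/t13c.png

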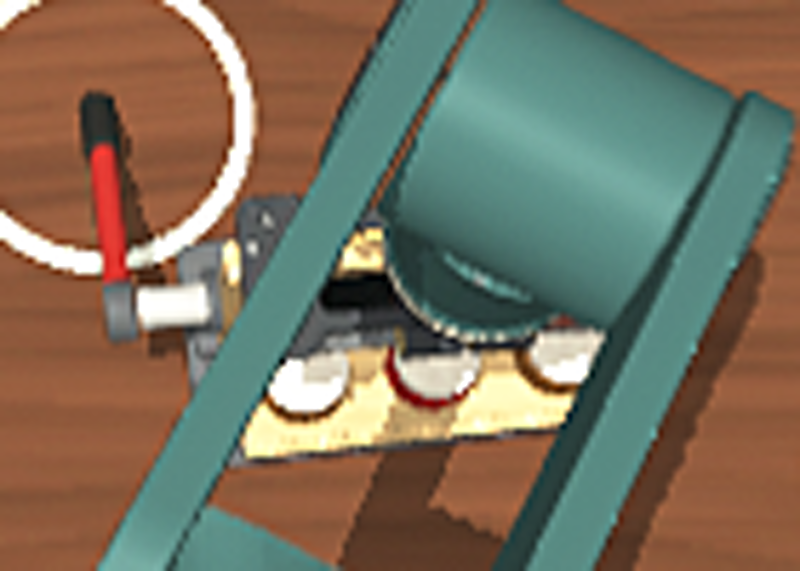

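Emit:
servo_tool(deltas="0 -0.003 0 0 0 0; 0 -0.003 0 0 0 0; 0 -0.003 0 0 0 0")

```text
time: 14.3
position: [0.5216, -0.1929, 0.1679]
orientation: [-1.283, 1.16, 1.283]
wrist_force: [-0.8, 0.7, 1.0]
opening: 0.0006
```

```bash
python3 -c "
from h import *
t=lambda u,v:('top',(310+u*140/800,170+v*100/571)); s=lambda u,v:('scene',(180+u*200/750,220+v*160/600))
print('tip',tri([t(98,110),s(493,503)]),'hub',tri([t(118,310),s(500,232)]))
o=env.get_obs();print(o['wrist_force'].round(2),o['wrist_torque'].round(3),o['position'])"
```

```text
tip [ 0.62632222 -0.04291694  0.0071796 ] hub [ 0.5167122  -0.05532869  0.11196045]
[-0.78  0.67  0.97] [0.066 0.153 0.03 ] [ 0.52156462 -0.19291434  0.16790249]
```

Emit:
servo_tool(deltas="0 -0.002 0 0 0 0; 0 -0.002 0 0 0 0; 0 -0.002 0 0 0 0")

```text
time: 14.68
position: [0.5235, -0.1927, 0.1679]
orientation: [-1.283, 1.16, 1.283]
wrist_force: [-1.4, 0.7, -0.3]
opening: 0.0007
```

Emit:
servo_tool(deltas="0 -0.002 0 0 0 0; 0 -0.002 0 0 0 0; 0 -0.002 0 0 0 0")

```text
time: 15.05
position: [0.5256, -0.1926, 0.1679]
orientation: [-1.283, 1.16, 1.282]
wrist_force: [-1.3, 0.6, -1.1]
opening: 0.0006
```

Emit:
servo_tool(deltas="0 -0.002 0 0 0 0; 0 -0.002 0 0 0 0; 0 -0.002 0 0 0 0")

```text
time: 15.42
position: [0.5276, -0.1924, 0.1679]
orientation: [-1.283, 1.16, 1.282]
wrist_force: [-0.7, 0.2, -1.5]
opening: 0.0004
```

```bash
python3 -c "
from h import *
a=snap('scene','s14');b=snap('top','t14')
cv2.imwrite('pics/s14c.png',cv2.resize(a[220:380,180:380,::-1],(750,600),interpolation=cv2.INTER_CUBIC))
cv2.imwrite('pics/t14c.png',cv2.resize(b[170:270,310:450,::-1],(800,571),interpolation=cv2.INTER_CUBIC))
for i in range(6): imaging.read_camera('top'); o=env.get_obs(); print(o['wrist_force'].round(2))
snap('wrist','w14')"
```

```text
[-0.8  -0.12  0.04]
[-0.59  0.17 -0.86]
[-0.27  1.15 -0.68]
[-1.47  0.47 -0.39]
[-0.88 -0.5  -0.34]
[-0.88 -0.08 -0.02]
```

View pics/s14c.png

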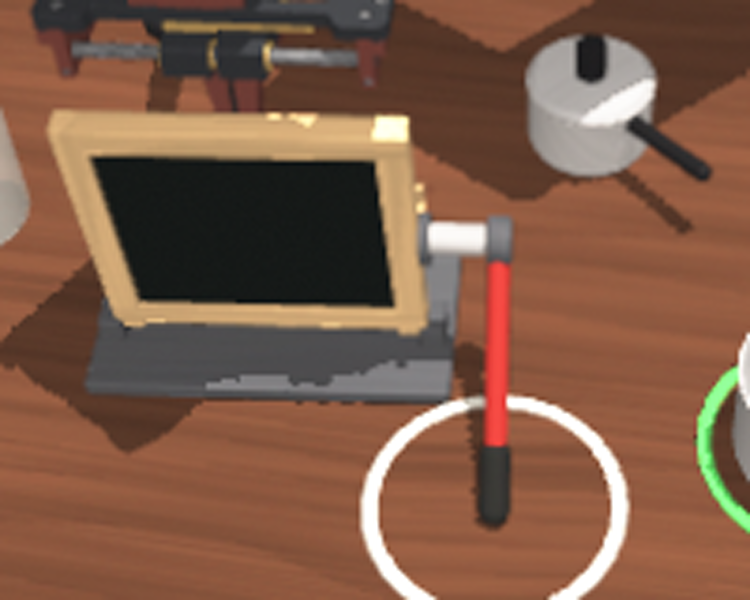

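View pics/t14c.png

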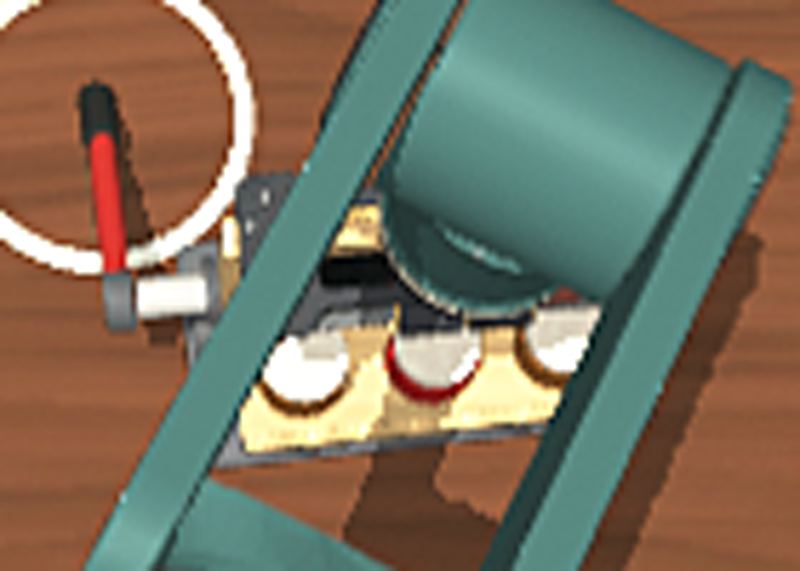

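View pics/w14.png

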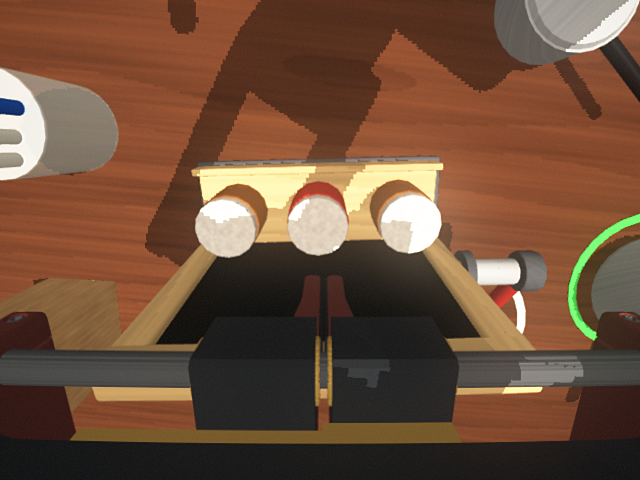

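```bash
cat > fit.py <<'E'
from h import *
from scipy.optimize import least_squares
C={n:cal(n) for n in('top','scene')}
def proj(n,p):
    c,Rm,e=C[n]; q=Rm.T@(np.array(p)-e); a,b=q[0]/q[2],q[1]/q[2]; s=1+c['k1']*(a*a+b*b)
    return np.array([c['fx']*a*s+c['cx'],c['fy']*b*s+c['cy']])
t=lambda u,v:('top',(310+u*140/800,170+v*100/571)); s=lambda u,v:('scene',(180+u*200/750,220+v*160/600))
hub=np.array([0,.14,.09])
def tip(q): return hub+.15*np.array([np.sin(q-.1),0,np.cos(q-.1)])
obs=[(0,tip(0),T(357,336)),(0,tip(0),S(321,47)),(0,hub,T(352,300)),(0,hub,S(322,222)),
(1,hub,t(118,310)),(1,hub,s(500,232)),(1,tip(2.39),t(98,108)),(1,tip(2.39),s(493,500)),
(2,hub,t(119,300)),(2,hub,s(500,239)),(2,tip(2.39),t(96,96)),(2,tip(2.39),s(493,509))]
def W(v,th,p):
    Rm=R.from_euler('z',v[2]).as_matrix()@R.from_euler('y',th).as_matrix()
    return Rm@p+np.array([v[0],v[1],.02])
def f(v):
    th=[-.22,v[3],v[4]]
    r=[proj(o[2][0],W(v,th[o[0]],o[1])+(v[5:8] if o[2][0]=='top' else v[8:11]))-o[2][1] for o in obs]
    return np.r_[np.ravel(r),v[5:]/.002]
if __name__=='__main__':
    r=least_squares(f,np.r_[.53,-.2,.1,0,0,np.zeros(6)])
    print(r.x.round(4)); print(r.fun[:24].reshape(-1,2).round(1).tolist())
    print(np.sqrt(np.diag(np.linalg.inv(r.jac.T@r.jac)))[:5].round(4))
    v=r.x
    # face predicted TCP x for 10mm half finger at z .168
E
python3 fit.py
```

```text
[ 5.331e-01 -1.951e-01  1.217e-01  1.040e-02  6.070e-02  7.000e-04
 -5.000e-04  2.000e-04 -7.000e-04  5.000e-04  1.800e-03]
[[-0.3, 0.1], [0.1, 2.1], [-0.2, -0.5], [0.1, 0.1], [0.3, -0.2], [-0.3, -0.1], [-0.2, -0.6], [0.0, 0.1], [-0.1, -0.2], [-0.4, -0.3], [0.2, 2.1], [0.1, -1.1]]
[0.0023 0.0016 0.01   0.0215 0.0213]
```

The foot has met the counter and begun to slide, so I've gone slightly past upright. I'll back off about 11 mm.

Emit:
servo_tool(deltas="0 0.003 0 0 0 0; 0 0.006 0 0 0 0; 0 0.009 0 0 0 0; 0 0.011 0 0 0 0; 0 0.011 0 0 0 0")

```text
time: 16.5
position: [0.5162, -0.1935, 0.168]
orientation: [-1.283, 1.161, 1.283]
wrist_force: [-2.4, -0.5, 0.6]
opening: 0.0004
```

Emit:
servo_tool(deltas="0 0 0 0 0 0; 0 0 0 0 0 0; 0 0 0 0 0 0; 0 0 0 0 0 0")

```text
time: 17.0
position: [0.5166, -0.1934, 0.1679]
orientation: [-1.283, 1.16, 1.283]
wrist_force: [-1.5, -0.7, 0.6]
opening: 0.0006
```

```bash
python3 -c "
from h import *
a=snap('scene','s15');b=snap('top','t15')
cv2.imwrite('pics/s15c.png',cv2.resize(a[220:380,180:380,::-1],(750,600),interpolation=cv2.INTER_CUBIC))
cv2.imwrite('pics/t15c.png',cv2.resize(b[170:270,310:450,::-1],(800,571),interpolation=cv2.INTER_CUBIC))
F=[]
for i in range(12): imaging.read_camera('top'); o=env.get_obs(); F.append(o['wrist_force'])
print(np.mean(F,0),o['time'],o['position'])"
```

```text
[-0.72194354 -0.87387359  0.29610185] 17.7 [ 0.51644514 -0.19336576  0.16789592]
```

View pics/s15c.png

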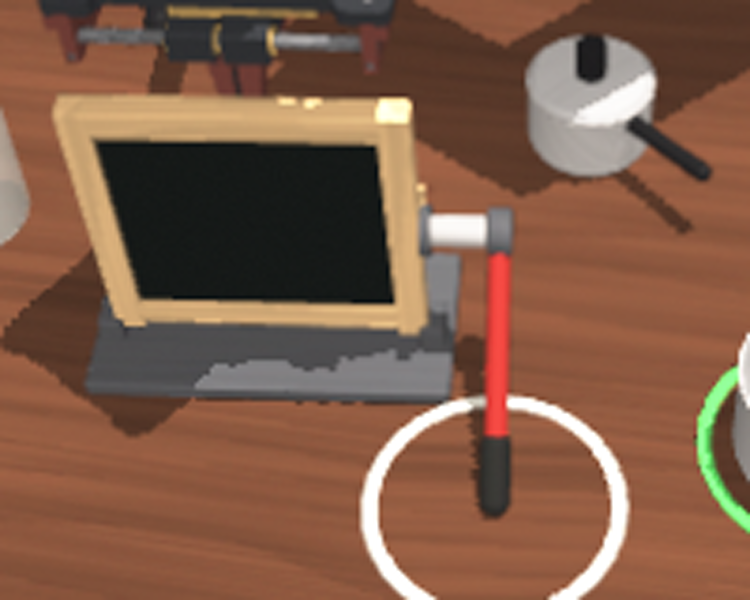

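View pics/t15c.png

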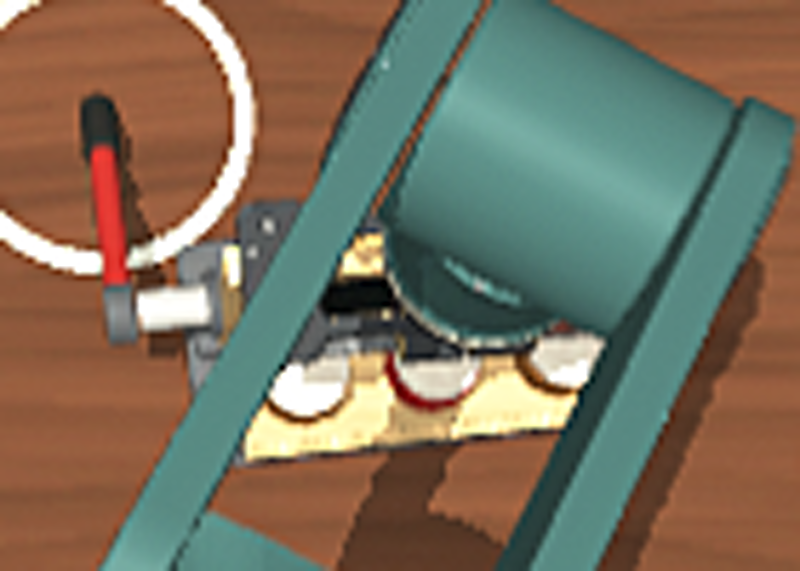

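```bash
python3 -c "
from fit import *
import fit
fit.obs=[o for o in obs if o[0]!=2]+[(2,hub,t(118,312)),(2,hub,s(500,230)),(2,tip(2.39),t(98,109)),(2,tip(2.39),s(493,499)),
(2,np.array([.008,.095,.19]),s(411,124)),(2,np.array([-.008,.095,.19]),s(411,98)),(2,np.array([.008,-.095,.19]),s(64,117))]
r=least_squares(f,np.r_[.53,-.2,.1,0,0,np.zeros(6)]) if 0 else least_squares(fit.f,np.r_[.53,-.2,.1,0,0,np.zeros(6)])
v=r.x; print(v.round(4)); print(r.fun[:-6].reshape(-1,2).round(1).tolist()); print(np.sqrt(np.diag(np.linalg.inv(r.jac.T@r.jac)))[:5].round(4))
print('face x tcp at th', v[0]+.148*np.tan(v[4])-.008)
"
python3 -c "
import cv2
a=cv2.imread('pics/s15.png')[235:320,190:330]; cv2.imwrite('pics/s15d.png',cv2.resize(a,(800,486),interpolation=cv2.INTER_NEAREST))"
```

```text
[ 5.300e-01 -1.948e-01  1.200e-01  2.970e-02  3.460e-02  1.500e-03
 -8.000e-04  1.000e-04 -1.500e-03  8.000e-04 -5.000e-04]
[[-0.4, 1.0], [0.7, 1.9], [-0.2, 0.2], [0.7, -0.4], [0.2, -0.1], [0.3, -0.0], [-0.1, 0.3], [0.6, -0.3], [0.2, -0.7], [0.2, 0.7], [-0.1, 0.2], [0.6, 0.1], [-0.5, -0.8], [0.2, 0.2], [-3.2, -1.0]]
[0.0022 0.0016 0.0084 0.0213 0.0114]
face x tcp at th 0.5271030167412962
```

View pics/s15d.png

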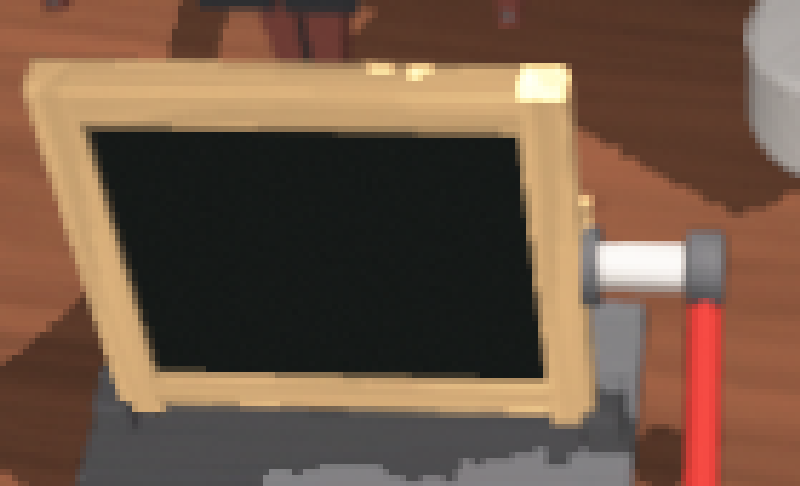

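```bash
cat > fit2.py <<'E'
from fit import *
fr={'s10':None,'s11':.4899,'s12':.5068,'s13':.5186,'s15':.5164,'s14':.5276}
g={k:cv2.cvtColor(cv2.imread(f'pics/{k}.png'),cv2.COLOR_BGR2GRAY) for k in fr}
# seed pane corners in s15: TR (518,137) TL(87,130) BR(545,380) BL(158,372) in s15d crop
seed=np.float32([[190+u*.175,235+v*85/486] for u,v in [(518,137),(87,130),(545,380),(158,372)]])
lk=dict(winSize=(11,11),maxLevel=2)
pts={}
crit=(3,50,.005)
for k in fr:
    p=cv2.calcOpticalFlowPyrLK(g['s15'],g[k],seed.reshape(-1,1,2),None,**lk)[0]
    p=cv2.cornerSubPix(g[k],p.copy(),(4,4),(-1,-1),crit); pts[k]=p.reshape(-1,2); print(k,pts[k].round(2).tolist())
names=list(fr)
# params: hx,hy,yaw, off(3), pane half width w, ztop, zbot, xface, TCP0(th=0)
def th(k,v): return -.22 if fr[k] is None else np.arctan((fr[k]-v[10])/.148)
def f2(v):
    r=[]
    for k in names:
        if k=='s14': continue
        for i,(sy,z) in enumerate([(1,v[7]),(-1,v[7]),(1,v[8]),(-1,v[8])]):
            r.append((proj('scene',W(v,th(k,v),np.array([v[9],sy*v[6],z]))+v[3:6])-pts[k][i])/.3)
    pr=(v[[0,1,2,3,4,5,6,7,8,9]]-[.531,-.195,.11,0,0,0,.08,.175,.015,.007])/[.003,.003,.02,.002,.002,.002,.005,.005,.005,.003]
    return np.r_[np.ravel(r),pr]
r=least_squares(f2,[.531,-.195,.11,0,0,0,.08,.175,.015,.007,.515])
v=r.x; print(v.round(4)); print((r.fun[:40]*.3).reshape(5,4,2).round(2).tolist())
print('sd',np.sqrt(np.diag(np.linalg.inv(r.jac.T@r.jac)))[10])
for k in names[1:]: print(k,th(k,v))
E
python3 fit2.py
```

```text
s10 [[282.20001220703125, 243.63999938964844], [208.64999389648438, 242.44000244140625], [285.1600036621094, 298.30999755859375], [217.16000366210938, 297.0899963378906]]
s11 [[281.2900085449219, 249.4600067138672], [206.86000061035156, 247.9499969482422], [284.6600036621094, 299.45001220703125], [217.05999755859375, 297.739990234375]]
s12 [[280.5400085449219, 254.47999572753906], [205.3800048828125, 253.4199981689453], [284.7200012207031, 300.2099914550781], [216.92999267578125, 298.7200012207031]]
s13 [[279.739990234375, 259.17999267578125], [204.25999450683594, 257.510009765625], [284.760009765625, 300.79998779296875], [216.86000061035156, 299.2699890136719]]
s15 [[280.0400085449219, 258.57000732421875], [204.42999267578125, 256.82000732421875], [284.7300109863281, 300.6300048828125], [216.82000732421875, 299.3399963378906]]
s14 [[279.3999938964844, 262.3699951171875], [203.5500030517578, 261.4800109863281], [284.7099914550781, 301.4800109863281], [216.66000366210938, 299.6600036621094]]
[ 0.5275 -0.1967  0.1267 -0.0016 -0.0008  0.001   0.0772  0.1639  0.0201
  0.0032  0.5085]
[[[-0.19, 0.39], [0.3, 0.46], [-0.04, 0.33], [0.2, -0.02]], [[-0.08, -1.03], [0.31, -0.71], [0.39, -0.14], [0.12, -0.01]], [[-0.24, 0.1], [-0.24, -0.12], [0.24, -0.04], [0.08, -0.14]], [[-0.06, 0.28], [-0.45, 0.6], [0.15, 0.02], [0.03, -0.06]], [[-0.25, -0.05], [-0.37, 0.37], [0.19, 0.07], [0.09, -0.24]]]
sd 0.0006144687477143787
s11 -0.12482994217705906
s12 -0.011292728111084761
s13 0.06832997866886445
s15 0.05352049592665073
s14 0.12853477401135313
```

```bash
python3 - <<'E'
s=open('fit2.py').read()
s=s.replace("np.arctan((fr[k]-v[10])/.148)","(lambda d: np.arctan(d/.148) if d>0 else np.arcsin(d/.19))(fr[k]-v[10])")
open('fit3.py','w').write(s)
E
python3 fit3.py | tail -8
```

```text
7.690e-02  1.669e-01  2.400e-02  5.600e-03  5.100e-01]
[[[-0.17, 0.16], [0.34, 0.22], [-0.03, 0.04], [0.21, -0.33]], [[-0.23, -0.09], [-0.02, 0.2], [0.37, -0.07], [0.08, 0.04]], [[-0.21, -0.04], [-0.15, -0.28], [0.23, 0.03], [0.06, -0.09]], [[0.01, -0.03], [-0.31, 0.27], [0.14, 0.2], [0.0, 0.11]], [[-0.18, -0.38], [-0.23, 0.02], [0.17, 0.22], [0.07, -0.11]]]
sd 0.0006780844226178224
s11 -0.10622420081874169
s12 -0.01707801032326389
s13 0.05774206355540552
s15 0.04291509280735666
s14 0.11806546796913152
```

A fit of the tracked pane corners puts the board about 0.04 rad past upright, so I'll back off another 6 mm.

Emit:
servo_tool(deltas="0 0.002 0 0 0 0; 0 0.004 0 0 0 0; 0 0.006 0 0 0 0; 0 0.006 0 0 0 0; 0 0.006 0 0 0 0")

```text
time: 18.32
position: [0.5104, -0.1939, 0.1679]
orientation: [-1.282, 1.16, 1.283]
wrist_force: [-0.4, -0.0, -0.7]
opening: 0.0006
```

Emit:
servo_tool(deltas="0 0 0 0 0 0; 0 0 0 0 0 0; 0 0 0 0 0 0; 0 0 0 0 0 0")

```text
time: 18.82
position: [0.5105, -0.1939, 0.1679]
orientation: [-1.283, 1.16, 1.283]
wrist_force: [-0.8, 0.0, -1.1]
opening: 0.0006
```

```bash
python3 - <<'E'
from h import *
a=snap('scene','s16');b=snap('top','t16')
cv2.imwrite('pics/s16c.png',cv2.resize(a[220:380,180:450,::-1],(800,474),interpolation=cv2.INTER_CUBIC))
F=[]
for i in range(15): imaging.read_camera('top'); o=env.get_obs(); F.append(o['wrist_force'])
print(np.mean(F,0),o['time'],o['position'])
E
sed -e "s/'s14':.5276}/'s14':.5276,'s16':.5105}/" fit3.py > fit4.py; sed -i "s/reshape(5,4,2)/reshape(-1,4,2)/; s/fun\[:40\]/fun[:48]/" fit4.py; python3 fit4.py | tail -9
```

```text
[-0.83008673  0.43596921 -0.60502576] 19.675 [ 0.51051177 -0.19400477  0.16794116]
  7.690e-02  1.668e-01  2.400e-02  5.600e-03  5.099e-01]
[[[-0.15, 0.2], [0.34, 0.21], [-0.02, 0.04], [0.2, -0.37]], [[-0.22, -0.02], [-0.04, 0.22], [0.37, -0.06], [0.06, -0.0]], [[-0.2, 0.03], [-0.17, -0.26], [0.23, 0.04], [0.04, -0.13]], [[0.0, 0.05], [-0.33, 0.3], [0.14, 0.21], [-0.02, 0.07]], [[-0.18, -0.3], [-0.25, 0.05], [0.18, 0.23], [0.05, -0.15]], [[-0.25, -0.4], [0.04, 0.0], [0.22, 0.01], [0.12, 0.11]]]
sd 0.0006260037712697591
s11 -0.10558480246444321
s12 -0.01644210497868567
s13 0.058555556945301616
s15 0.04372981205322895
s14 0.11887031593602038
s16 0.003892823650950618
```

View pics/s16c.png

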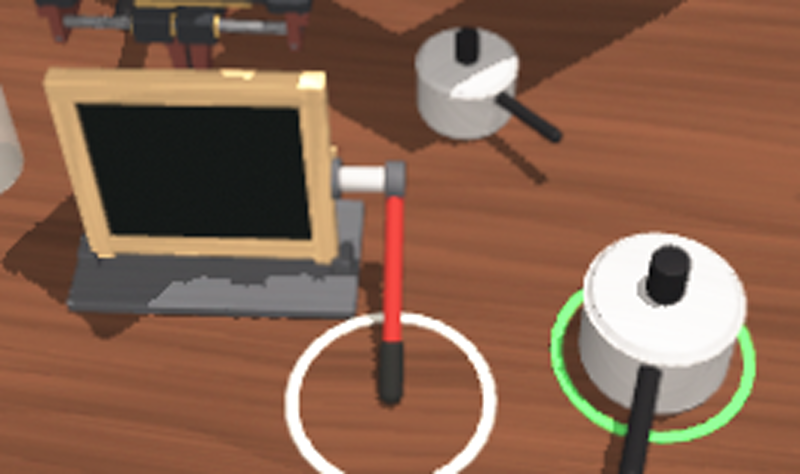

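```bash
python3 -c "
from h import *
print(env.finish_job())"
```

```text
the job is handed in; nothing more can be done
None
```

I slid the saucepan into the green ring, flipped the kickstand down, and raised the board. I handed the job in at about 20 s with the closed fingers holding the board upright; no verdict is reported.

- **Saucepan:** I moved it by its knob, staying at one height the whole way. The last camera check put its centre about 2 mm from the ring's centre, standing flat.
- **Kickstand:** I pushed the leg over its centre and it dropped inside the white ring. The pictures show it down. I had no direct reading of the joint; at the final board angle the leg should be resting on its stop.
- **Board:** I overshot while raising it, to about 0.12 rad past upright, and the foot slid back a little on the counter. The prop did not stop the board as I had expected, so I backed off and the board followed. The last image fit gave 0.004 rad from upright. An earlier, rougher fit would put it up to about 0.04 rad forward, still within the 0.07 rad limit.
- **Holding force:** this averaged about 0.8 N against the fingers. Single readings were noisy by about 1 N, so the margin over the 0.3 N limit is not large.
- **Bystanders:** the jar, carton and tub were not touched. I saw no movement in the views that showed them, but I did not re-measure their positions at the end.

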